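# Fit the new air filter to the mower engine

### The job

Fit the new panel air filter, standing in its open carton, into the air cleaner of the mower engine on the bench: it goes in leaning, lower edge first into the gutter, and is then straightened up under the two hood corners until it stands flat against the back plate. Let go of it there, and leave the other loose things on the bench where they are.

Things in the scene. Friction and masses are not known exactly. Their poses are not given: they have to be found in the camera images.
- filter_center (a point): New air filter: flat panel, pale pleated paper in a dark rubber frame, 140 wide, 90 high, 14 mm thick, standing upright. A grey grip tab, 44 wide, 10 thick, 36 mm high, rises from the middle of its top edge (45 to 81 mm above this point). 150 g. Point: centre of the frame, 45 mm above its lower edge. Axes: x through the thickness, y along the width, z up to the tab. Either way round fits.
- filter_foot (a point): The middle of the new filter's lower edge (centre of the thickness); axes as for filter_center.
- carton: Open cardboard carton, fixed to the bench, in which the new filter stands loosely on a 3 mm floor: 160 mm long (y), 26 mm wide (x), 52 mm high, walls 3 mm. Origin under its centre. The filter's frame shows 41 mm above it, then the tab.
- engine: Mower engine, fixed, on wooden battens, about 420 x 380 mm and 247 mm high (round recoil cover, 164 mm across, on a grey blower housing of 252 mm diameter, 225 mm high). Origin on the bench under the axis of the round cover. The air cleaner is 175 mm from it towards the engine's -x and looks to -x.
- airbox_seat (a point): Air cleaner base on the engine: grey open-fronted holder. Point: middle of the line where the gutter floor meets the back plate's face, 127 mm above the bench. Axes: x into the plate (face at x = 0; open front to -x), y along the gutter, z up the plate, which leans back 7 degrees (top towards +x). Plate 85 mm high in the middle; side cheeks at y = +-75 mm. The fitted filter's foot is at x about -8, y 0, z 0 mm.
- gutter_lip (a point): Middle of the top edge of the gutter's front lip, axes as airbox_seat. The gutter runs between the cheeks; its floor is 17 mm wide; the lip stands upright for 4 mm, then flares outward at 45 degrees up to this point, about 14 mm above the floor and 29 mm out from the plate.
- hood_left (a point): Inner front lower corner of the hood corner on the +y side, axes as airbox_seat: 95 mm above the gutter floor, 45 mm out from the plate, 37 mm from the middle. The hood corner, 4 mm thick, reaches from here back to the plate and sideways to the cheek. The 74 mm gap between both is free for tab and fingers. Past lip and hood a filter fits only leaning out by about 30 to 45 degrees from the plate.
- hood_right (a point): Inner front lower corner of the hood corner on the -y side, axes as airbox_seat: 95 mm above the gutter floor, 45 mm out from the plate, 37 mm from the middle. The hood corner, 4 mm thick, reaches from here back to the plate and sideways to the cheek. The 74 mm gap between both is free for tab and fingers. Past lip and hood a filter fits only leaning out by about 30 to 45 degrees from the plate.
- old_filter: The old, dirty filter of the same shape lying flat on the bench: 140 x 126 x 14 mm. Origin near its middle, on the bench. Leave it.
- cover: The air cleaner's grey cover lying on the bench open side down, knob up: 166 x 108 x 51 mm. Leave it.
- screwdriver: Screwdriver, 200 mm, lying on the bench. Leave it.
- plug_wrench: Steel spark plug wrench with a 120 mm cross bar, lying on the bench. Leave it.
- oil_bottle: Oil bottle, 72 mm diameter, 200 mm high, standing. Leave it.
- grease_tub: White tub, 90 mm diameter, 70 mm high. Leave it.
Mind the look-alikes: they are no part of the job. What is shaped like the part that bears filter_center but green or turquoise is not meant.

How it is judged:
On the way:
1. the new filter's lower edge is down in the gutter while the filter still leans out (z of filter_foot in the frame of airbox_seat between -0.005 and 0.013 m and x of filter_foot in the frame of airbox_seat between -0.024 and 0 m and y of filter_foot in the frame of airbox_seat between -0.012 and 0.012 m and angle between the z axis of filter_center and the z axis of airbox_seat, either way round above 0.25 rad), for 0.1 s.
At the end, for the whole second after the job is handed in: The new filter stands in the air cleaner, tab up, released and at rest: lower edge on the gutter floor (within 4 mm) between the cheeks, its face parallel to the back plate within 4 degrees (z of filter_foot in the frame of airbox_seat between -0.004 and 0.004 m and x of filter_foot in the frame of airbox_seat between -0.013 and -0.003 m and y of filter_foot in the frame of airbox_seat between -0.008 and 0.008 m and angle between the z axis of filter_center and the z axis of airbox_seat, either way round below 0.07 rad and angle between the x axis of filter_center and the x axis of airbox_seat, either way round below 0.07 rad and angle between filter_center's own z axis and vertical below 0.3 rad and linear speed of new_filter below 0.01 m/s); the robot touches nothing.
It fails at once if another loose thing on the bench is moved more than 40 mm (distance of any of old_filter, cover, screwdriver, plug_wrench, oil_bottle, grease_tub from where it was at the start of the episode above 0.04 m).
It also fails if it takes over 45 s, if anything falls off the work surface, if the arm or the gripper's body presses on something with over 40 N, if the wrist force passes 120 N, or if a joint passes its speed limit or range.

### The arm

A 6-joint arm with a two-finger parallel gripper is mounted at the origin on the work surface. World frame = base frame: x ahead of the robot, y to its left, z up, the work surface at z = 0. Lengths are in m, angles in rad, forces in N, time in s.
With the tool pointing down it reaches from about 0.225 to 0.875 m from the base axis. Payload 3.4 kg.
Tool frame: the origin (TCP) lies between the finger pads; the fingertips stand 19 mm ahead of it and the grasp point (between the pads) is the TCP; z points along the fingers, y is the line along which they close (so a half turn about z gives the same grasp; the last joint's range is limited). The gripper opens to 85 mm and grips with 20 to 120 N. Pads are 22 mm wide; open, the fingers measure 114 mm over their backs; the gripper's body (76 mm by 85 mm) begins 54 mm behind the grasp point. The pads swing forward as they close: fully open they stand 13 mm farther back than shut.
Start: joints at [-1.233, 0.276, 1.505, -0, 1.361, -0.121], TCP at [0.255, -0.516, 0.214] pointing down, gripper open.
Joint ranges: [-2.89, 2.89], [-0.75, 2.08], [0.22, 2.7], [-1.18, 4.32], [0.11, 2.71], [-2.7, 2.7]. Speed limits (rad/s): [2.57, 2.57, 3.14, 3.14, 3.14, 3.14].

### API

Orientations are given as a unit quaternion [w, x, y, z].
In Python, from rig import get_state, imaging, ticket gives the robot as it stands. The module is installed in compiled form; this text tells all that it offers.
- The arm moves only by the shell command python3 -m inch 'ROWS' [FORCE]. ROWS is JSON, a list of rows, each an object with "claw": the opening, from -1 (shut) to 1 (fully open); "travel": the shift along the world's x, y, z in units of 200 mm (1.0 is 200 mm), a list of three; "turn": the turn about the world's z in units of 180 degrees (1.0 is 180 degrees). A call has 1 to 5 rows; each row is the pose to reach, as a shift and turn from the pose commanded when the call began, turning the shorter way round; what a row does not reach only later rows make up. A row lasts 1/10 s, in which the tool goes at most 50 mm and 8.59 degrees, less where a joint would pass 70% of its speed; a pose out of reach is approached as far as the arm can. A call with a number of a shift or a turn outside -1 to 1 is refused whole. A call with a gripper value outside its range is refused whole. The fingers move at their own pace and stop on an object; FORCE is the grip in N (left out, the last holds). Time passes only in rows, so rows that repeat a pose let the fingers close. It gives the time, the measured TCP pose, the force, the opening and the grip force at its end, in the units of the state.
- get_state(): the state, without advancing time (a new reading comes with each control period).
- imaging.get_image(name): name is "scene" or "top" or "wrist"; returns the picture (420x560x3 uint8, red, green, blue); there is no depth.
- imaging.camera_params(name): a dict with "camera_matrix" (3x3 intrinsics, pixels), "cam_to_world" (4x4, takes a point from camera to world coordinates); the wrist camera has in their place "T_tool_cam" (4x4, takes a point from camera to tool coordinates, whose origin is the TCP and whose axes are the flange's). Camera axes: x right, y down, z forward; pixel columns grow to the right and rows downward; lengths in m; the calibration is good to about 2 mm. The wrist camera is an equidistant fisheye: a pixel r from the principal point sees the ray r / f radians off the axis. A picture is of the moment at which its call begins: read the wrist's pose just before it. camera_params takes no time and is no camera call.
- ticket.sign_off(): hands the job in; it is judged then, once.
The state is a dict: "clock": time; "qpos": joint angles; "qd": joint speeds; "effort": joint torques, N m; "position": TCP position; "ee_rot": TCP orientation; "contact_force": force on the tool from outside, world axes, zero at the start; "moment": the same for the moment, N m; "width": finger opening in m; "gripper_force": force on a finger pad.
Only numpy, scipy, OpenCV 4.12 (cv2) and the standard library are available. Lean on these libraries where they do the work, as an engineer would, in place of code of your own. Each camera call takes 0.05 s, during which the arm holds its last target. There are 200 camera calls.

## Working session

There is one attempt and no reset: what is moved stays moved. The work goes in short steps, Python scripts to look and compute and a shell command to move; the robot and the scene stay as the last step left them, time stands still between calls to the robot, and variables do not carry over. Pictures are saved under pics/ and viewed, at most 10 in all, crops included, and the job is handed in when it is done.

```bash
mkdir -p pics; python3 - <<'E'
from rig import get_state, imaging
import cv2,numpy as np
s=get_state();print(s)
for n in("scene","top"):
    im=imaging.get_image(n);cv2.imwrite(f"pics/{n}0.png",im[:,:,::-1])
    p=imaging.camera_params(n);print(n,p)
print(imaging.camera_params("wrist"))
E
```

```text
{'clock': 0.0, 'qpos': array([-1.23296797e+00,  2.76603486e-01,  1.50616912e+00, -5.52194382e-06,
        1.36073083e+00, -1.21038183e-01]), 'qd': array([-0.00022146, -0.00051404, -0.00070959,  0.00065825, -0.00022449,
        0.0001639 ]), 'effort': array([-1.96439418e-03, -4.16777444e+01, -2.45806396e+01, -1.35016335e-04,
        1.09456366e-02,  9.92377807e-06]), 'position': array([ 0.25446224, -0.51497033,  0.21272059]), 'ee_rot': array([-9.49491705e-04,  9.73794864e-01,  2.27426141e-01, -1.06040893e-04]), 'contact_force': array([ 0.2921536 , -0.27063952,  0.08388263]), 'moment': array([-0.06843983,  0.00555921,  0.00171225]), 'gripper_force': 0.0, 'width': 0.08546604218936504}
scene {'camera_matrix': array([[461.88824719,   0.        , 283.77387688],
       [  0.        , 461.88824719, 211.27624888],
       [  0.        ,   0.        ,   1.        ]]), 'cam_to_world': array([[-0.35687069,  0.67949442, -0.64103872,  1.4305061 ],
       [ 0.93410787,  0.26637582, -0.2376687 ,  0.13244453],
       [ 0.00926266, -0.68361631, -0.72978281,  1.12770534],
       [ 0.        ,  0.       
[... 299 characters left out ...]
921971,  0.03049625,  0.02509895, -0.18576557],
       [-0.02964155, -0.15903892, -0.98682724,  1.47370416],
       [ 0.        ,  0.        ,  0.        ,  1.        ]])}
{'camera_matrix': array([[325.1922621 ,   0.        , 281.67542767],
       [  0.        , 325.1922621 , 209.32958738],
       [  0.        ,   0.        ,   1.        ]]), 'T_tool_cam': array([[-6.28535881e-04, -9.63548693e-01, -2.67532282e-01,
         6.75425307e-02],
       [ 9.99999723e-01, -7.11959153e-04,  2.14821192e-04,
        -1.03225128e-03],
       [-3.97462736e-04, -2.67532073e-01,  9.63548874e-01,
        -1.59988535e-01],
       [ 0.00000000e+00,  0.00000000e+00,  0.00000000e+00,
         1.00000000e+00]])}
```

View pics/scene0.png

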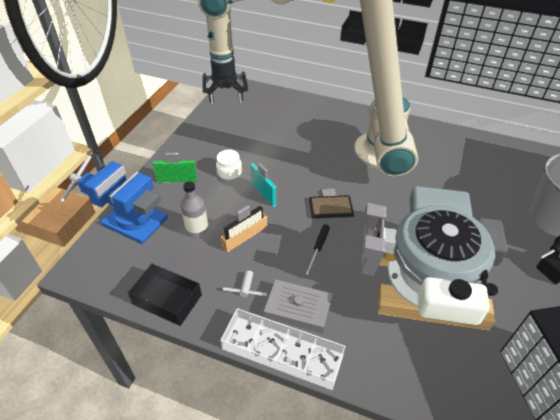

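View pics/top0.png

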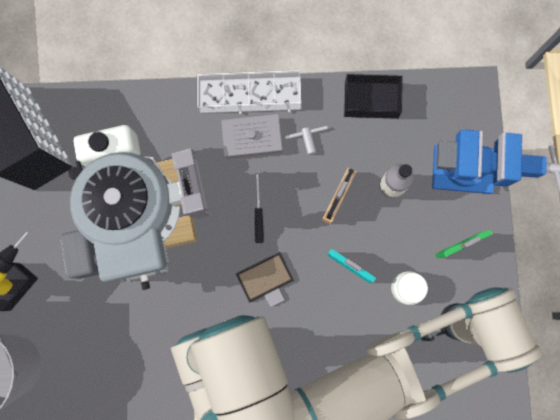

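The scene view shows three upright look-alike panels: green at (175,170), turquoise at (263,185), and a pale pleated panel with a dark frame in a brown carton at (245,230). The third fits the description. In the top view its carton runs (328,218)–(352,172), and the air cleaner sits at about (188,183), facing right (world -y). I'll confirm with a crop and make coarse estimates.

```bash
cat > h.py <<'E'
import numpy as np,cv2
from scipy.spatial.transform import Rotation as R
from rig import get_state, imaging
P={n:imaging.camera_params(n) for n in("scene","top","wrist")}
def ray(n,px,T=None):
    p=P[n];K=p["camera_matrix"];u=(px[0]-K[0,2])/K[0,0];v=(px[1]-K[1,2])/K[1,1]
    if n=="wrist":
        r=np.hypot(u,v);d=np.array([u/r*np.sin(r),v/r*np.sin(r),np.cos(r)]) if r>0 else np.array([0,0,1.])
    else: T=p["cam_to_world"];d=np.array([u,v,1.])
    return T[:3,3],T[:3,:3]@d
def plane(n,px,z,T=None):
    o,d=ray(n,px,T);return o+d*(z-o[2])/d[2]
def wT(s=None):
    s=s or get_state();q=s["ee_rot"];T=np.eye(4);T[:3,:3]=R.from_quat([q[1],q[2],q[3],q[0]]).as_matrix();T[:3,3]=s["position"]
    return T@P["wrist"]["T_tool_cam"]
def proj(n,X,T=None):
    K=P[n]["camera_matrix"];T=P[n]["cam_to_world"] if T is None else T
    c=T[:3,:3].T@(np.asarray(X)-T[:3,3])
    if n=="wrist":
        h=np.hypot(c[0],c[1]);r=np.arctan2(h,c[2]);c=np.array([c[0]/h*r,c[1]/h*r,1])
    return K[0,0]*c[0]/c[2]+K[0,2],K[1,1]*c[1]/c[2]+K[1,2]
def tri(*rs):
    A=np.zeros((3,3));b=np.zeros(3)
    for o,d in rs:
        d=d/np.linalg.norm(d);M=np.eye(3)-np.outer(d,d);A+=M;b+=M@o
    return np.linalg.solve(A,b)
def shot(name):
    s=get_state();T=wT(s);im=imaging.get_image("wrist");cv2.imwrite(f"pics/{name}.png",im[:,:,::-1]);np.save(f"pics/{name}.npy",T);print("tcp",s["position"],s["clock"]);return im,T
E
python3 - <<'E'
from h import *
for a in((328,218),(352,172),(340,195)):print(plane("top",a,.055))
for a in((188,183),(178,155),(200,212)):print(plane("top",a,.22))
print(plane("top",(112,195),.247))
s=cv2.imread("pics/scene0.png");t=cv2.imread("pics/top0.png")
a=cv2.resize(s[190:260,205:285],(400,350),interpolation=3);b=cv2.resize(t[150:235,300:397],(400,350),interpolation=3)
a2=cv2.resize(s[190:280,350:450],(400,250),interpolation=3);b2=cv2.resize(t[135:225,145:245],(400,250),interpolation=3)
cv2.imwrite("pics/c.png",np.vstack([np.hstack([a,b]),np.hstack([a2,b2])]))
E
```

```text
[ 0.5234528  -0.27626307  0.055     ]
[ 0.65123931 -0.34842198  0.055     ]
[ 0.58693288 -0.31210921  0.055     ]
[0.59852517 0.07787863 0.22      ]
[0.67114979 0.10332219 0.22      ]
[0.52461031 0.0479624  0.22      ]
[0.56878056 0.25813969 0.247     ]
```

View pics/c.png

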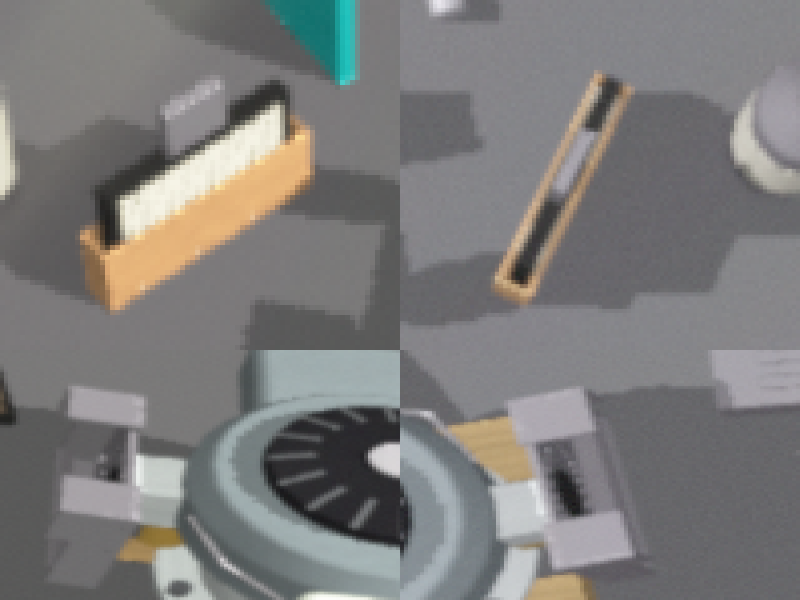

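The crop confirms it: the panel in the brown carton has pale pleats, a dark frame and a grey tab, so it is the new filter. The carton centre is about (0.587,-0.312), with its long axis at about -29.5°. I'll move above it.

```bash
python3 -m inch '[{"claw":1,"travel":[0.2,0.12,0.1],"turn":0.04},{"claw":1,"travel":[0.4,0.25,0.2],"turn":0.09},{"claw":1,"travel":[0.6,0.4,0.3],"turn":0.14},{"claw":1,"travel":[0.83,0.5,0.35],"turn":0.19},{"claw":1,"travel":[0.83,0.5,0.35],"turn":0.19}]' 40; python3 -m inch '[{"claw":1,"travel":[0.2,0.12,0],"turn":0},{"claw":1,"travel":[0.4,0.25,0],"turn":0},{"claw":1,"travel":[0.6,0.4,0],"turn":0},{"claw":1,"travel":[0.83,0.5,0],"turn":0},{"claw":1,"travel":[0.83,0.5,0],"turn":0}]'
python3 - <<'E'
from h import *
shot("w1")
E
```

```text
clock: 0.6
position: [0.4254, -0.4132, 0.285]
ee_rot: [0.001, 0.862, 0.507, 0.002]
contact_force: [0.2, -0.2, -0.9]
width: 0.0853
gripper_force: 0.0
clock: 1.1
position: [0.5912, -0.3123, 0.2815]
ee_rot: [-0.001, 0.863, 0.506, 0.001]
contact_force: [-0.3, -0.9, -0.2]
width: 0.0857
gripper_force: 0.0
tcp [ 0.59117723 -0.31232047  0.28149558] 1.1
```

View pics/w1.png

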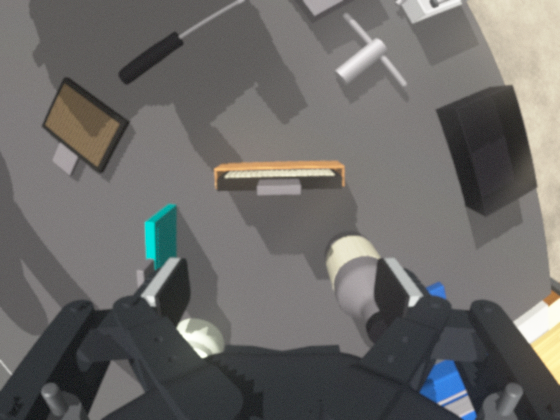

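The wrist view shows the filter in its carton at rows 162–194, with the grey tab at columns 257–300, rows 181–194. The bottle is at (360,275) and the turquoise panel at (160,240). I'll measure the tab's top and the clearances.

```bash
python3 - <<'E'
from h import *
im=cv2.imread("pics/w1.png");T=np.load("pics/w1.npy")
print(im[174:198,278].tolist())
g=im.astype(int);m=((g.min(2)>95)&(g.max(2)-g.min(2)<25)).astype(np.uint8);w=np.zeros_like(m);w[180:200,240:320]=m[180:200,240:320]
ys,xs=np.where(w);print(xs.min(),xs.max(),ys.min(),ys.max())
r=cv2.minAreaRect(np.c_[xs,ys].astype(np.float32));print(r)
for p in((257,194.5),(300.5,194.5),(257,184),(300.5,184),(279,189.2)):print(p,plane("wrist",p,.129,T))
for p in((372,318),(350,290),(172,206)):print("bottle",plane("wrist",p,.2,T))
# carton rim ends
for p in((214,165),(345,165)):print("rim",plane("wrist",p,.052,T))
E
```

```text
[[201, 225, 228], [187, 213, 220], [138, 156, 163], [88, 97, 102], [84, 88, 92], [103, 104, 110], [118, 118, 125], [126, 127, 133], [125, 127, 132], [128, 128, 134], [133, 134, 139], [147, 148, 152], [160, 160, 166], [166, 166, 173], [162, 162, 170], [165, 163, 168], [163, 161, 167], [161, 161, 168], [158, 157, 163], [154, 153, 160], [137, 139, 144], [109, 112, 116], [95, 98, 101], [99, 99, 105]]
240 319 180 199
((279.5, 189.5), (19.0, 79.0), 90.0)
(257, 194.5) [ 0.56761162 -0.30258058  0.129     ]
(300.5, 194.5) [ 0.60506512 -0.32357382  0.129     ]
(257, 184) [ 0.57292967 -0.29345658  0.129     ]
(300.5, 184) [ 0.61010166 -0.31430185  0.129     ]
(279, 189.2) [ 0.58917128 -0.30857164  0.129     ]
bottle [ 0.61263997 -0.44074026  0.2       ]
bottle [ 0.60708482 -0.4021887   0.2       ]
bottle [ 0.51587189 -0.26549314  0.2       ]
rim [ 0.52639419 -0.25672934  0.052     ]
rim [ 0.66591847 -0.33500058  0.052     ]
```

```bash
python3 -m inch '[{"claw":1,"travel":[-0.01,0.018,-0.2],"turn":0},{"claw":1,"travel":[-0.01,0.018,-0.4],"turn":0},{"claw":1,"travel":[-0.01,0.018,-0.6],"turn":0},{"claw":1,"travel":[-0.01,0.018,-0.79],"turn":0},{"claw":1,"travel":[-0.01,0.018,-0.79],"turn":0}]' 40; python3 -m inch '[{"claw":0,"travel":[0,0,0],"turn":0},{"claw":-0.2,"travel":[0,0,0],"turn":0},{"claw":-0.2,"travel":[0,0,0],"turn":0},{"claw":-0.2,"travel":[0,0,0],"turn":0},{"claw":-0.2,"travel":[0,0,0],"turn":0}]' 40
```

```text
clock: 1.65
position: [0.5791, -0.3105, 0.1194]
ee_rot: [-0.006, 0.864, 0.503, -0.003]
contact_force: [-0.7, 1.0, 0.9]
width: 0.0857
gripper_force: 0.0
clock: 2.15
position: [0.5851, -0.3122, 0.1269]
ee_rot: [0.001, 0.864, 0.504, 0.0]
contact_force: [-0.4, 0.2, 0.2]
width: 0.0342
gripper_force: 0.0
```

```bash
python3 - <<'E'
from h import *
s=get_state();print(s["position"],s["width"],s["gripper_force"],s["contact_force"])
im,T=shot("w2");cv2.imwrite("pics/w2c.png",cv2.resize(im[120:340,150:420,::-1],(800,652))[:600])
E
```

```text
[ 0.58512107 -0.312244    0.12688767] 0.034185354787996246 0.0 [-0.37170579  0.17050767  0.19437005]
tcp [ 0.58512107 -0.312244    0.12688767] 2.15
```

View pics/w2c.png

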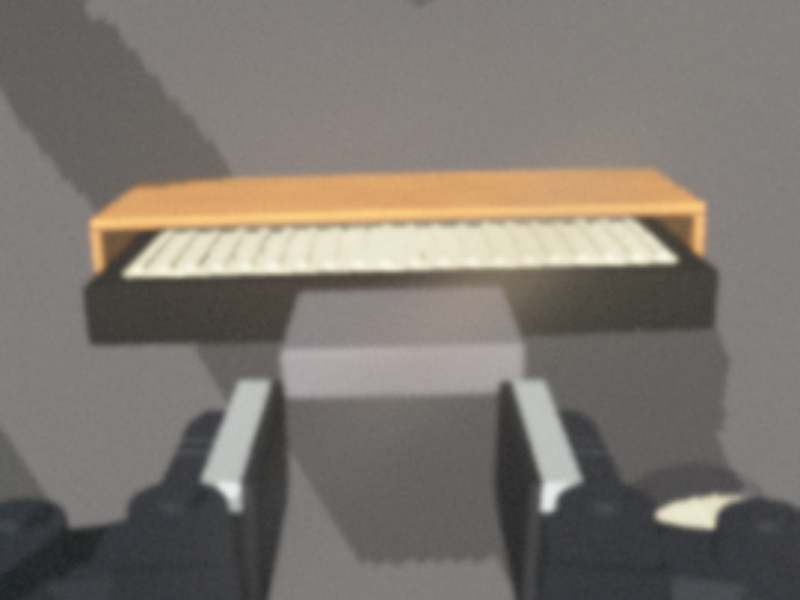

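The pads closed beside the tab, on the image-lower side. The tab top is at crop (280–525, 345–397) and the pad tips are at rows 380–480. I'll re-measure from here.

```bash
python3 - <<'E'
from h import *
T=np.load("pics/w2.npy");Tc=P["wrist"]["T_tool_cam"]
f=lambda c:(150+c[0]*270/800,120+c[1]*220/652)
for c in((280,397),(525,393),(290,347),(520,345),(403,370)):
    for z in (.129,):print(f(c),plane("wrist",f(c),z,T))
for x in(-.011,0,.011):
    u=proj("wrist",(x,-.017,.019),Tc);print("tip proj crop",(u[0]-150)/.3375,(u[1]-120)/.3374)
Tt=T@np.linalg.inv(Tc);print(Tt.round(4))
c=plane("wrist",f((403,370)),.129,T);print("tab in tool",np.linalg.inv(Tt)@np.r_[c,1])
E
```

```text
(244.5, 253.95705521472394) [ 0.56705862 -0.30228111  0.129     ]
(327.1875, 252.6073619631902) [ 0.60551851 -0.32329622  0.129     ]
(247.875, 237.08588957055213) [ 0.57363821 -0.29500862  0.129     ]
(325.5, 236.41104294478527) [ 0.60889752 -0.31464587  0.129     ]
(286.0125, 244.84662576687117) [ 0.5887578  -0.30851248  0.129     ]
tip proj crop 310.96443798680065 404.54290061590495
tip proj crop 309.37623019903697 353.9986434835195
tip proj crop 307.8848526425607 301.3601225879719
[[ 4.925e-01  8.703e-01  1.700e-03  5.851e-01]
 [ 8.703e-01 -4.925e-01 -1.200e-03 -3.122e-01]
 [-2.000e-04  2.100e-03 -1.000e+00  1.269e-01]
 [ 0.000e+00  0.000e+00  0.000e+00  1.000e+00]]
tab in tool [ 0.00503837  0.00133178 -0.00210996  1.        ]
```

```bash
python3 - <<'E'
from h import *
Tc=P["wrist"]["T_tool_cam"]
for x in(0.011,0,-.011):
  for z in(.019,.01,0,-.01,-.02,-.03):
    u=proj("wrist",(x,-.017,z),Tc);v=proj("wrist",(x,.017,z),Tc);print(x,z,[(u[0]-150)/.3375,(u[1]-120)/.3374],(v[0]-150)/.3375)
E
```

```text
0.011 0.019 [np.float64(307.8848526425607), np.float64(301.3601225879719)] 481.80435897638625
0.011 0.01 [np.float64(303.9730929950139), np.float64(316.02622057789404)] 486.18043398932394
0.011 0 [np.float64(299.18524112852174), np.float64(334.0384578557706)] 491.5356625015647
0.011 -0.01 [np.float64(293.8608314351229), np.float64(354.149646010176)] 497.48976920387605
0.011 -0.02 [np.float64(287.91041497920946), np.float64(376.72691774459565)] 504.14225578049115
0.011 -0.03 [np.float64(281.2253745415393), np.float64(402.2214456330939)] 511.6138302881531
0 0.019 [np.float64(309.37623019903697), np.float64(353.9986434835195)] 480.2180491484919
0 0.01 [np.float64(305.65834704337146), np.float64(370.79172250464734)] 484.38164404367194
0 0 [np.float64(301.12874287339764), np.float64(391.33083628854865)] 489.45351354027997
0 -0.01 [np.float64(296.1195129889771), np.float64(414.1480833422774)] 495.0614098233659
0 -0.02 [np.float64(290.5574246950878), np.float64(439.6129247795814)] 501.2869213447678
0 -0.03 [np.float64(284.35566051689705), np.float64(468.1700009664493)] 508.22668909578874
-0.011 0.019 [np.float64(310.96443798680065), np.float64(404.54290061590495)] 478.5210934747394
-0.011 0.01 [np.float64(307.4476431694848), np.float64(423.1802297285947)] 482.4637799756973
-0.011 0 [np.float64(303.1838883523602), np.float64(445.8738990075443)] 487.24329115505157
-0.011 -0.01 [np.float64(298.4961281982816), np.float64(470.9501669697097)] 492.49731114643254
-0.011 -0.02 [np.float64(293.32580897356206), np.float64(498.76374792874105)] 498.29118302536256
-0.011 -0.03 [np.float64(287.60532016366847), np.float64(529.7320354953897)] 504.7003019962915
```

The pad gap in the picture (34 mm over about 73 px) puts the fingertips about 18 mm behind the nominal TCP, so they closed above the tab. I'll open, shift 5 mm, and go lower in small steps while watching the force.

```bash
python3 -m inch '[{"claw":0.5,"travel":[0.018,0.018,0],"turn":0},{"claw":0.5,"travel":[0.018,0.018,-0.05],"turn":0},{"claw":0.5,"travel":[0.018,0.018,-0.1],"turn":0},{"claw":0.5,"travel":[0.018,0.018,-0.1],"turn":0}]' 40;  python3 - <<'E'
from h import *
im,T=shot("w3");cv2.imwrite("pics/w3c.png",cv2.resize(im[180:330,170:400,::-1],(800,522)))
E
```

```text
clock: 2.6
position: [0.5868, -0.3073, 0.103]
ee_rot: [-0.002, 0.864, 0.504, -0.001]
contact_force: [-0.1, -0.1, -0.0]
width: 0.064
gripper_force: 0.0
tcp [ 0.58682891 -0.3073499   0.10299456] 2.6
```

View pics/w3c.png

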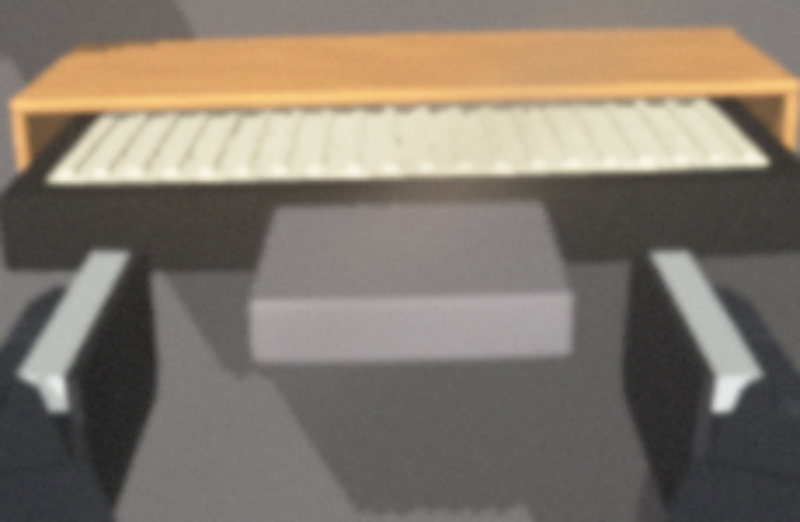

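The tips are now level with the tab's top and well centred; I need about 20 mm lower.

```bash
python3 -m inch '[{"claw":0.5,"travel":[0,0,-0.05],"turn":0},{"claw":0.5,"travel":[0,0,-0.1],"turn":0},{"claw":0.5,"travel":[0,0,-0.1],"turn":0},{"claw":-0.2,"travel":[0,0,-0.1],"turn":0},{"claw":-0.2,"travel":[0,0,-0.1],"turn":0}]' 40;  python3 -m inch '[{"claw":-0.2,"travel":[0,0,0],"turn":0},{"claw":-0.2,"travel":[0,0,0],"turn":0}]' 
python3 - <<'E'
from h import *
im,T=shot("w4");cv2.imwrite("pics/w4c.png",cv2.resize(im[180:330,170:400,::-1],(800,522)))
E
```

```text
clock: 3.15
position: [0.5885, -0.3086, 0.0859]
ee_rot: [0.0, 0.864, 0.504, 0.0]
contact_force: [0.2, 0.1, -1.3]
width: 0.0428
gripper_force: 43.1
clock: 3.35
position: [0.5883, -0.3084, 0.0858]
ee_rot: [0.0, 0.864, 0.504, 0.0]
contact_force: [0.2, 0.3, -0.9]
width: 0.0429
gripper_force: 43.1
tcp [ 0.58827696 -0.30840903  0.08576046] 3.35
```

View pics/w4c.png

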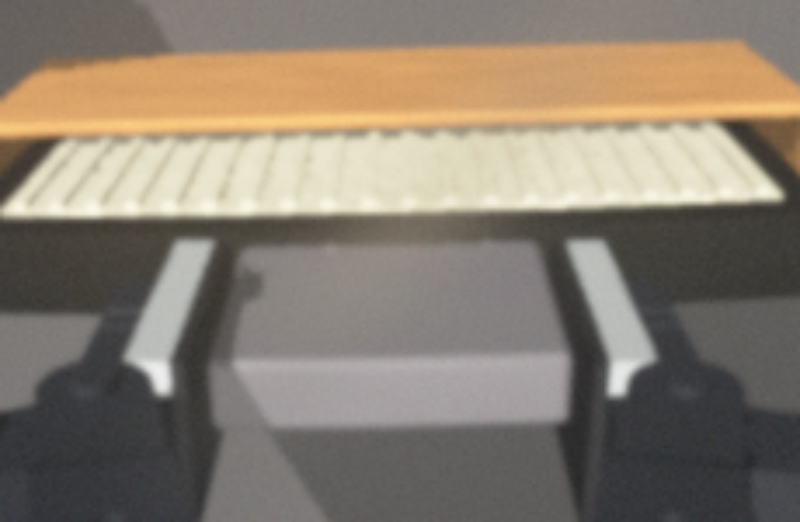

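Gripped: the tab sits fully between both pads, width 43 mm, 43 N. Next I'll check which way to lean it (wrist range and bottle clearance), then lift.

```bash
python3 -m inch '[{"claw":-0.2,"travel":[0,0,0.1],"turn":0},{"claw":-0.2,"travel":[0,0,0.2],"turn":0},{"claw":-0.2,"travel":[0,0,0.2],"turn":0}]' 40
python3 - <<'E'
from h import *
s=get_state();print(s["qpos"],s["position"],s["gripper_force"],s["contact_force"])
t=cv2.imread("pics/top0.png")
for p in((406,171),):print("cap",plane("top",p,.2))
for p in((395,185),):print("base",plane("top",p,.08))
# hood tops in top picture, pale lilac
g=t.astype(int);m=(g[...,0]>g[...,1]+3)&(g.min(2)>120);m=m.astype(np.uint8);w=np.zeros_like(m);w[140:225,165:215]=m[140:225,165:215]
n,l,st,c=cv2.connectedComponentsWithStats(w)
for i in range(1,n):
    if st[i,4]>60:
        ys,xs=np.where(l==i);b=cv2.boxPoints(cv2.minAreaRect(np.c_[xs,ys].astype(np.float32)));print(st[i],c[i]);[print(q,plane("top",q,.2235)) for q in b]
E
```

```text
clock: 3.7
position: [0.5901, -0.3096, 0.1287]
ee_rot: [0.003, 0.864, 0.504, 0.001]
contact_force: [0.4, -0.5, -0.9]
width: 0.0434
gripper_force: 43.2
[-5.87442740e-01  4.60268569e-01  1.43132720e+00 -1.10226391e-05
  1.24350660e+00 -7.24193764e-02] [ 0.59011503 -0.30956045  0.12867511] 43.16860914230347 [ 0.36079102 -0.52201732 -0.93142538]
cap [ 0.61581315 -0.4665363   0.2       ]
base [ 0.60527631 -0.46068442  0.08      ]
[ 165  140   39   75 1182] [185.22758037 173.50253807]
[163.13416 140.2073 ] [0.70984856 0.14038922 0.2235    ]
[195.18292 136.64633] [0.716284   0.05932225 0.2235    ]
[203.53656 211.82925] [0.52420423 0.03858679 0.2235    ]
[171.4878  215.39023] [0.51777833 0.11769397 0.2235    ]
```

Only leaning towards -tool x keeps joint 6 in range, and the bottle is about 15 cm away there. The foot is hooked about 6 mm below the carton rim, so I'll tilt the filter about the pads with a light grip by sweeping along an arc.

```bash
python3 -m inch '[{"claw":-0.2,"travel":[-0.052,-0.091,0],"turn":0},{"claw":-0.2,"travel":[-0.074,-0.13,-0.007],"turn":0},{"claw":-0.2,"travel":[-0.097,-0.172,-0.018],"turn":0},{"claw":-0.2,"travel":[-0.123,-0.218,-0.038],"turn":0},{"claw":-0.2,"travel":[-0.148,-0.261,-0.065],"turn":0}]' 20
python3 - <<'E'
from h import *
im,T=shot("w5");s=imaging.get_image("scene")
a=cv2.resize(im[:,:,::-1],(533,400));b=cv2.resize(s[185:265,195:305,::-1],(533,388))
cv2.imwrite("pics/w5c.png",cv2.resize(np.vstack([a,b]),(400,600)))
cv2.imwrite("pics/w5s.png",s[:,:,::-1])
E
```

```text
clock: 4.2
position: [0.5585, -0.3611, 0.1124]
ee_rot: [0.0, 0.864, 0.504, 0.0]
contact_force: [1.3, 1.6, 2.8]
width: 0.0428
gripper_force: 43.9
tcp [ 0.55852688 -0.36113039  0.11241456] 4.2
```

View pics/w5c.png

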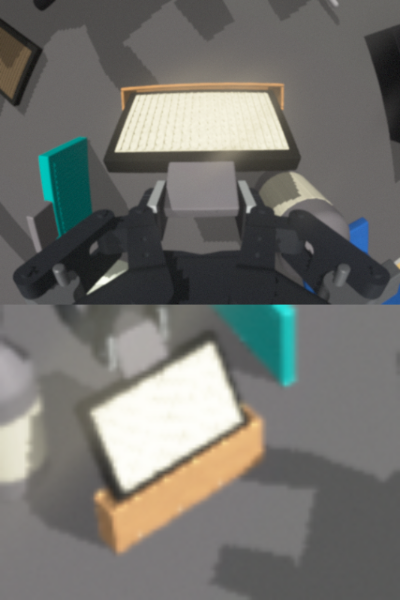

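The filter leans as intended, with its foot still hooked in the carton. I'll clamp harder, lift out, measure the lean and work out the coarse seat pose.

```bash
python3 -m inch '[{"claw":-0.6,"travel":[0,0,0],"turn":0},{"claw":-0.6,"travel":[0,0,0.1],"turn":0},{"claw":-0.6,"travel":[0,0,0.3],"turn":0},{"claw":-0.6,"travel":[0,0,0.5],"turn":0},{"claw":-0.6,"travel":[0,0,0.7],"turn":0}]' 100
cat >> h.py <<'E'
def lean(im,T):
    """PnP on the pleat rectangle -> pose of the filter in tool frame (foot, z axis)"""
    K=P["wrist"]["camera_matrix"];g=im.astype(int)
    m=((g[...,0]>150)&(g[...,0]-g[...,2]>8)&(g[...,0]-g[...,2]<60)).astype(np.uint8)
    m=cv2.morphologyEx(m,cv2.MORPH_CLOSE,np.ones((9,9)));w=np.zeros_like(m);w[60:260,120:440]=m[60:260,120:440]
    c=max(cv2.findContours(w,0,2)[0],key=cv2.contourArea);h=cv2.convexHull(c)
    e=.005*cv2.arcLength(h,True);q=h
    while len(q)>4: e*=1.15;q=cv2.approxPolyDP(h,e,True)
    q=q[:,0].astype(float);q=q[np.argsort(np.arctan2(q[:,1]-q[:,1].mean(),q[:,0]-q[:,0].mean()))]
    # order: tl,tr,br,bl  (image)
    d=np.array([[(u-K[0,2])/K[0,0],(v-K[1,2])/K[1,1]] for u,v in q]);r=np.hypot(*d.T)[:,None];n=d/r*np.tan(r)
    best=None
    for b in np.arange(.004,.014,.0005):
        a,hh=.07-b,.045-b;o=np.array([[-a,-hh,0],[a,-hh,0],[a,hh,0],[-a,hh,0]])
        ok,rv,tv=cv2.solvePnP(o,n,np.eye(3),None)
        e=np.abs(cv2.projectPoints(o,rv,tv,np.eye(3),None)[0][:,0]-n).max()
        if best is None or e<best[0]: best=(e,b,rv,tv)
    e,b,rv,tv=best;Rm=cv2.Rodrigues(rv)[0];Tc=P["wrist"]["T_tool_cam"]
    up=Tc[:3,:3]@Rm[:,1];cen=(Tc@np.r_[tv[:,0],1])[:3];nr=Tc[:3,:3]@Rm[:,2]
    if nr[0]>0: nr=-nr           # to the -x side of tool = away from camera
    cen=cen+nr*.007
    print("quad",q.tolist(),"err px",e*325,"b",b);print("tool frame: foot",cen-up*.045,"axis",up,"lean deg",np.degrees(np.arctan2(-up[0],-up[2])),"centre",cen)
    return cen-up*.045,up
E
python3 - <<'E'
from h import *
print(get_state()["gripper_force"]);im,T=shot("w6");lean(im,T)
tx=lambda cx,cy:(145+(cx-400)/4,135+(cy-350)/2.778);sx=lambda cx,cy:(350+cx/4,190+(cy-350)/2.778)
A=plane("top",tx(597,430),.2307);B=plane("top",tx(622,508),.2307);print("top front inner",A,B,np.linalg.norm(A-B))
A=plane("top",tx(524,441),.225);B=plane("top",tx(540,520),.225);print("top back inner",A,B)
# scene: inner edges: upper hood lower edge (67,418)front (145,427)back ; lower hood upper edge (62,478) front,(138,492) back
A=plane("scene",sx(62,478),.2307);B=plane("scene",sx(67,418),.2307);print("scene",A,B,np.linalg.norm(A-B))
E
```

```text
clock: 4.8
position: [0.5573, -0.3607, 0.253]
ee_rot: [-0.001, 0.864, 0.504, -0.002]
contact_force: [1.1, -0.6, -1.9]
width: 0.0415
gripper_force: 101.5
101.51412606239319
tcp [ 0.55730115 -0.3607473   0.25304316] 4.8
quad [[192.0, 131.0], [373.0, 128.0], [404.0, 203.0], [161.0, 208.0]] err px 0.442024598440284 b 0.005500000000000001
tool frame: foot [ 0.06026815 -0.00047148  0.07654418] axis [-0.47738428 -0.002717   -0.87869043] lean deg 28.514818821373755 centre [ 0.03878586 -0.00059374  0.03700311]
top front inner [0.64431041 0.06018943 0.2307    ] [0.57289791 0.04469172 0.2307    ] 0.07307478312710844
top back inner [0.63718234 0.10698345 0.225     ] [0.56480699 0.09657708 0.225     ]
scene [0.647437   0.06432205 0.2307    ] [0.57318099 0.04919659 0.2307    ] 0.0757808375959339
```

The lean is 28.5° from vertical, about 35.5° from the plate, which suits the 30–45° window. The two views agree on the seat: about (0.603, 0.087), with its inward normal at 101.5°. I'll carry the filter to a pre-insert pose.

```bash
python3 -m inch '[{"claw":-0.6,"travel":[0.04,0.2,0.06],"turn":0.03},{"claw":-0.6,"travel":[0.08,0.4,0.1],"turn":0.07},{"claw":-0.6,"travel":[0.12,0.6,0.12],"turn":0.114},{"claw":-0.6,"travel":[0.17,0.85,0.12],"turn":0.114},{"claw":-0.6,"travel":[0.17,0.85,0.12],"turn":0.114}]' 100; python3 -m inch '[{"claw":-0.6,"travel":[0.04,0.2,0.03],"turn":0.03},{"claw":-0.6,"travel":[0.08,0.4,0.06],"turn":0.07},{"claw":-0.6,"travel":[0.12,0.6,0.07],"turn":0.114},{"claw":-0.6,"travel":[0.17,0.8,0.07],"turn":0.114},{"claw":-0.6,"travel":[0.17,0.85,0.07],"turn":0.114}]'; python3 -m inch '[{"claw":-0.6,"travel":[0,0,0],"turn":0},{"claw":-0.6,"travel":[0,0,0],"turn":0}]'
python3 - <<'E'
from h import *
im,T=shot("w7");lean(im,T);print(get_state()["ee_rot"])
cv2.imwrite("pics/w7c.png",cv2.resize(im[0:240,100:460,::-1],(800,533)))
E
```

```text
clock: 5.35
position: [0.5926, -0.1846, 0.2763]
ee_rot: [-0.002, 0.758, 0.652, 0.0]
contact_force: [-1.4, -1.2, -1.4]
width: 0.0416
gripper_force: 101.7
clock: 5.85
position: [0.6269, -0.0174, 0.2897]
ee_rot: [-0.001, 0.631, 0.776, -0.0]
contact_force: [1.2, -1.2, -1.6]
width: 0.0415
gripper_force: 101.7
clock: 6.05
position: [0.6262, -0.0221, 0.29]
ee_rot: [0.0, 0.633, 0.774, -0.001]
contact_force: [-0.4, 0.3, -0.9]
width: 0.0419
gripper_force: 101.7
tcp [ 0.62615403 -0.02209484  0.29002306] 6.05
quad [[192.0, 131.0], [373.0, 128.0], [403.0, 201.0], [161.0, 208.0]] err px 0.9862788973198131 b 0.006500000000000002
tool frame: foot [ 0.06128671 -0.00017516  0.07394914] axis [-0.47765319 -0.0044058  -0.87853743] lean deg 28.532542439569955 centre [ 0.03979232 -0.00037342  0.03441496]
[ 1.49605636e-04  6.33071896e-01  7.74092286e-01 -1.04122853e-03]
```

View pics/w7c.png

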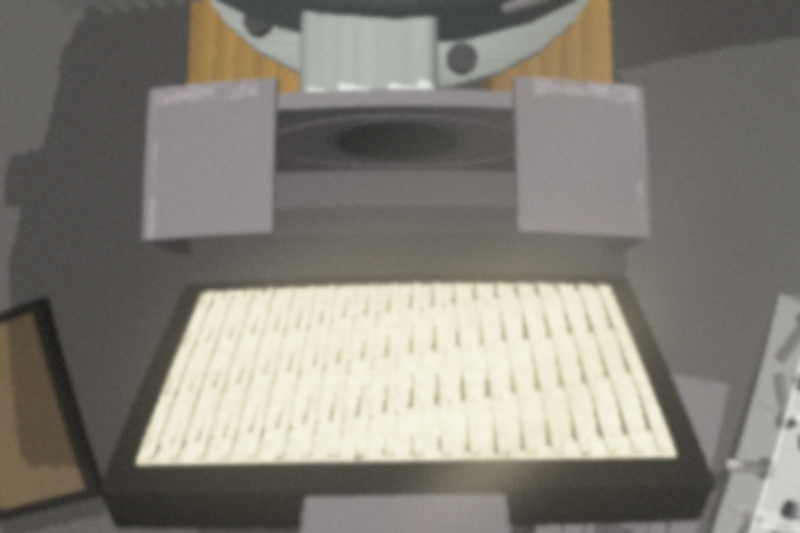

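The wrist view shows both hood corners, with inner front corners at crop (272,234) and (518,237). The leaning filter's lower edge, (190,283)–(620,278), is in line in front of them. I'll refine the seat from this.

```bash
cat > aim.py <<'E'
from h import *
T=np.load("pics/w7.npy");Tt=T@np.linalg.inv(P["wrist"]["T_tool_cam"])
L=plane("wrist",(100+272*.45,234*.45),.2307,T);Q=plane("wrist",(100+518*.45,237*.45),.2307,T)
print(L,Q,np.linalg.norm(L-Q));d=(Q-L)/np.linalg.norm(Q-L);h=np.array([-d[1],d[0],0]);
print("normal angle",np.degrees(np.arctan2(h[1],h[0])),"tool x angle",np.degrees(np.arctan2(Tt[1,0],Tt[0,0])))
S=(L+Q)/2+.0326*h;S[2]=.127;print("seat",S)
c,s=np.cos(np.radians(7)),np.sin(np.radians(7));X=np.r_[h[:2]*c,-s];Z=np.r_[h[:2]*s,c];Y=np.cross(Z,X)
M=np.c_[X,Y,Z]
f=Tt[:3,:3]@np.array([.0608,-.0003,.0752])+Tt[:3,3];print("foot in seat mm",1000*M.T@(f-S))
u=np.array([-np.sin(np.radians(35.5)),0,np.cos(np.radians(35.5))]);n=np.array([u[2],0,-u[0]])
for tgt in(np.array([-10,0,5])+30*u+5*n,np.array([-10,0,5])):
    print("target",tgt,"shift units",(M@(tgt/1000)+S-f)/.2)
E
python3 aim.py
```

```text
[0.57074155 0.048313   0.2307    ] [0.64362763 0.06194824 0.2307    ] 0.07415052098187982
normal angle 100.59618524951247 tool x angle 101.49724452504276
seat [0.60118991 0.08717471 0.127     ]
foot in seat mm [-61.65560026  -3.04959523  80.8007253 ]
target [-23.35051108   0.          32.32698033] shift units [-0.04451278  0.1550187  -0.26390323]
target [-10   0   5] shift units [-0.05363414  0.20377622 -0.40765476]
```

```bash
python3 -m inch '[{"claw":-0.6,"travel":[-0.045,0.08,-0.13],"turn":-0.003},{"claw":-0.6,"travel":[-0.045,0.155,-0.264],"turn":-0.003},{"claw":-0.6,"travel":[-0.049,0.18,-0.32],"turn":-0.003},{"claw":-0.6,"travel":[-0.054,0.195,-0.37],"turn":-0.003},{"claw":-0.6,"travel":[-0.054,0.204,-0.4],"turn":-0.003}]' 100;python3 -m inch '[{"claw":-0.6,"travel":[0,0,-0.008],"turn":0},{"claw":-0.6,"travel":[0,0,-0.015],"turn":0},{"claw":-0.6,"travel":[0,0,-0.015],"turn":0}]'
cat > chk.py <<'E'
from h import *
import sys
s=get_state();im,T=shot(sys.argv[1]);f,u=lean(im,T);print(s["contact_force"],s["width"])
Tt=T@np.linalg.inv(P["wrist"]["T_tool_cam"])
S=np.array([.6016,.0871,.127]);a=np.radians(101);h=np.r_[np.cos(a),np.sin(a),0];c,q=np.cos(np.radians(7)),np.sin(np.radians(7))
M=np.c_[h*c-[0,0,q],np.cross(h*q+[0,0,c],h*c-[0,0,q]),h*q+[0,0,c]]
print("foot in seat mm",1000*M.T@(Tt[:3,:3]@f+Tt[:3,3]-S));v=M.T@Tt[:3,:3]@u;print("axis",v,np.degrees(np.arctan2(-v[0],v[2])))
E
python3 chk.py w8
```

```text
clock: 6.6
position: [0.616, 0.0192, 0.2103]
ee_rot: [0.0, 0.637, 0.771, -0.0]
contact_force: [1.0, -0.5, -0.5]
width: 0.0417
gripper_force: 101.6
clock: 6.9
position: [0.6164, 0.0198, 0.2082]
ee_rot: [0.001, 0.636, 0.771, 0.0]
contact_force: [-1.0, 1.1, -1.2]
width: 0.0418
gripper_force: 101.6
tcp [0.61637145 0.01976112 0.20824251] 6.9
quad [[197.0, 132.0], [367.0, 123.0], [402.0, 203.0], [163.0, 208.0]] err px 4.019075396675491 b 0.004
tool frame: foot [ 0.06069877 -0.00012009  0.08618073] axis [-0.49180158 -0.00724072 -0.87067719] lean deg 29.45991155821221 centre [ 0.0385677  -0.00044592  0.04700026]
[-1.04841634  1.13623996 -1.1812205 ] 0.04182901461643943
foot in seat mm [-7.60582744 -1.67488969 -5.94642438]
axis [-0.59374966  0.00862355  0.80460362] 36.425121343086744
```

```bash
python3 -m inch '[{"claw":-0.6,"travel":[0,0,-0.01],"turn":0},{"claw":-0.6,"travel":[0,0,-0.01],"turn":0}]' | grep -E "pos|force"; python3 -m inch '[{"claw":-0.6,"travel":[0,0,-0.01],"turn":0},{"claw":-0.6,"travel":[0,0,-0.01],"turn":0}]'| grep -E "pos|force"; python3 -m inch '[{"claw":-0.6,"travel":[0,0,-0.01],"turn":0},{"claw":-0.6,"travel":[0,0,-0.01],"turn":0}]'| grep -E "pos|force"
```

```text
position: [0.6159, 0.0202, 0.2057]
contact_force: [0.3, -0.7, -1.8]
gripper_force: 101.6
position: [0.6157, 0.0202, 0.2033]
contact_force: [1.5, 0.1, -2.0]
gripper_force: 101.6
position: [0.6157, 0.0203, 0.2013]
contact_force: [-0.0, 0.5, -1.5]
gripper_force: 101.6
```

```bash
for i in 1; do python3 -m inch '[{"claw":-0.6,"travel":[0,0,-0.01],"turn":0},{"claw":-0.6,"travel":[0,0,-0.01],"turn":0}]' | grep -E "pos|force"; python3 -m inch '[{"claw":-0.6,"travel":[0,0,-0.01],"turn":0},{"claw":-0.6,"travel":[0,0,-0.01],"turn":0}]'| grep -E "pos|force"; done; python3 - <<'E'
from h import *
im,T=shot("w9");lean(im,T);s=imaging.get_image("scene");t=imaging.get_image("top")
cv2.imwrite("pics/s9.png",s[:,:,::-1]);cv2.imwrite("pics/t9.png",t[:,:,::-1])
a=cv2.resize(im[60:260,120:440,::-1],(800,500))
cv2.imwrite("pics/w9c.png",a)
E
```

```text
position: [0.6159, 0.0205, 0.1996]
contact_force: [-0.6, -0.1, 0.1]
gripper_force: 101.9
position: [0.6163, 0.0199, 0.1989]
contact_force: [-0.3, -0.0, 5.2]
gripper_force: 102.4
tcp [0.61625325 0.01985726 0.19885698] 7.95
quad [[191.0, 131.0], [363.0, 127.0], [402.0, 201.0], [162.0, 207.0]] err px 2.7803850659414224 b 0.004
tool frame: foot [ 0.05957862 -0.00341114  0.08588601] axis [-0.46652071  0.04712061 -0.88325425] lean deg 27.842294571825402 centre [ 0.03858519 -0.00129071  0.04613957]
```

Contact at 5 N. I'll cross-check the foot offset with a PnP on the outer frame corners read in w7: (190,283), (620,278), (712,478), (103,490).

```bash
python3 - <<'E'
from h import *
K=P["wrist"]["camera_matrix"];Tc=P["wrist"]["T_tool_cam"]
q=np.array([[190,283],[620,278],[712,478],[103,490]])*.45+[100,0]
d=(q-[K[0,2],K[1,2]])/K[0,0];r=np.hypot(*d.T)[:,None];n=d/r*np.tan(r)
o=np.array([[-.07,-.045,0],[.07,-.045,0],[.07,.045,0],[-.07,.045,0]])
ok,rv,tv=cv2.solvePnP(o,n,np.eye(3),None);Rm=cv2.Rodrigues(rv)[0]
e=np.abs(cv2.projectPoints(o,rv,tv,np.eye(3),None)[0][:,0]-n).max()*325
up=Tc[:3,:3]@Rm[:,1];nr=Tc[:3,:3]@Rm[:,2];nr*=-np.sign(nr[0]);c=(Tc@np.r_[tv[:,0],1])[:3]+nr*.007
print(e,"foot",c-up*.045,"axis",up,np.degrees(np.arctan2(-up[0],-up[2])),"tab@114",c+up*.069)
# quad w7 pleats with fixed b
q=np.array([[192,131],[373,128],[403,204],[161,208]]);d=(q-[K[0,2],K[1,2]])/K[0,0];r=np.hypot(*d.T)[:,None];n=d/r*np.tan(r)
for b in(.006,.008,.010):
    ok,rv,tv=cv2.solvePnP(o*0+np.sign(o)*[.07-b,.045-b,0],n,np.eye(3),None);Rm=cv2.Rodrigues(rv)[0];up=Tc[:3,:3]@Rm[:,1];nr=Tc[:3,:3]@Rm[:,2];nr*=-np.sign(nr[0]);c=(Tc@np.r_[tv[:,0],1])[:3]+nr*.007;print(b,c-up*.045,np.degrees(np.arctan2(-up[0],-up[2])),c+up*.069)
E
```

```text
1.4179763563963568 foot [ 0.06054292 -0.00010237  0.07168211] axis [-0.48922337  0.00699546 -0.87213047] 29.29033505479891 tab@114 [ 0.00477145  0.00069511 -0.02774076]
0.006 [ 6.10938454e-02 -2.21878414e-05  7.51963867e-02] 29.040689133268067 [ 0.00575618 -0.00084028 -0.02446842]
0.008 [ 6.22557078e-02 -2.75273966e-05  6.84601466e-02] 29.692926158949675 [ 0.00578709 -0.00084342 -0.03056828]
0.01 [ 6.34685971e-02 -3.31859536e-05  6.17074255e-02] 30.419668736461553 [ 0.00574847 -0.00084645 -0.03659682]
```

View pics/w9c.png

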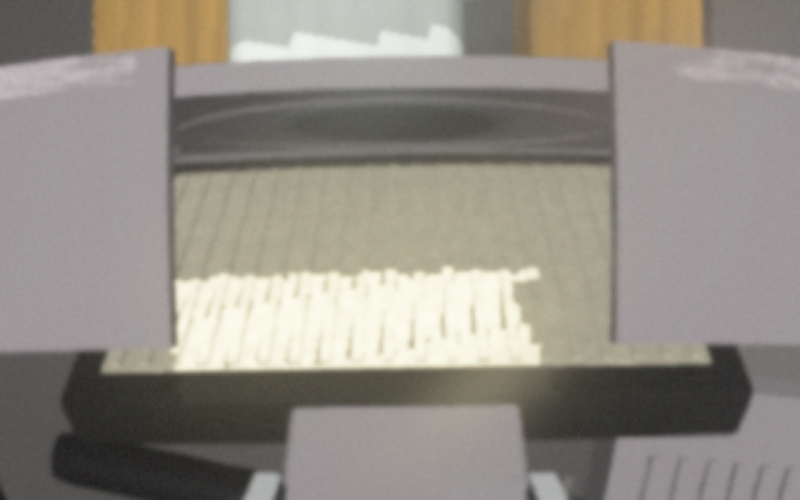

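The filter's lower edge is in the gutter, and its upper frame is below and in front of the hoods. Now I'll relax the grip so the tab can pivot in the pads.

```bash
python3 -m inch '[{"claw":-0.3,"travel":[0,0,0],"turn":0},{"claw":-0.3,"travel":[0,0,0],"turn":0}]' 20;  python3 -m inch '[{"claw":-0.3,"travel":[-0.007,0.038,0.015],"turn":0},{"claw":-0.3,"travel":[-0.0146,0.0755,0.03],"turn":0},{"claw":-0.3,"travel":[-0.019,0.098,0.035],"turn":0},{"claw":-0.3,"travel":[-0.0237,0.122,0.04],"turn":0},{"claw":-0.3,"travel":[-0.0237,0.122,0.04],"turn":0}]'
```

```text
clock: 8.3
position: [0.6163, 0.0199, 0.1989]
ee_rot: [0.001, 0.636, 0.772, 0.0]
contact_force: [-0.3, -0.9, 5.6]
width: 0.042
gripper_force: 102.4
clock: 8.8
position: [0.6126, 0.041, 0.2071]
ee_rot: [0.004, 0.636, 0.771, -0.002]
contact_force: [0.6, -8.8, 3.6]
width: 0.0418
gripper_force: 103.1
```

```bash
python3 -m inch '[{"claw":0.0,"travel":[0,0,0],"turn":0},{"claw":0.0,"travel":[0,0,0],"turn":0}]' 20 | grep -vE rot; python3 - <<'E'
from h import *
im,T=shot("w10")
# tab front face / frame top edge rows along the middle columns
for c in (240,282,325):
    print(c,im[150:262:3,c].max(1).tolist())
E
```

```text
clock: 9.0
position: [0.6124, 0.042, 0.2067]
contact_force: [1.9, -5.2, 2.7]
width: 0.0427
gripper_force: 52.1
tcp [0.61244716 0.04203314 0.20666312] 9.0
240 [106, 130, 153, 149, 152, 156, 149, 149, 149, 153, 155, 151, 154, 153, 177, 215, 222, 234, 244, 240, 240, 234, 228, 139, 72, 70, 71, 81, 143, 143, 143, 144, 143, 142, 141, 143, 143, 142]
282 [102, 138, 153, 147, 154, 150, 153, 150, 151, 153, 153, 156, 155, 154, 201, 242, 242, 241, 243, 244, 237, 240, 235, 125, 89, 92, 96, 108, 151, 151, 149, 146, 145, 147, 147, 146, 147, 141]
325 [87, 137, 146, 150, 151, 150, 148, 151, 153, 148, 153, 158, 155, 158, 196, 234, 231, 232, 232, 230, 233, 229, 222, 121, 99, 94, 93, 99, 134, 137, 139, 141, 141, 138, 142, 143, 140, 137]
```

```bash
cat > rows.py <<'E'
from h import *
Tc=P["wrist"]["T_tool_cam"]
def rows(th,px=.0053,pz=-.028,b=.0075):
    t=np.radians(th);u=np.array([-np.sin(t),-np.cos(t)]);n=np.array([np.cos(t),-np.sin(t)])
    f=np.array([px,pz])-.114*u
    return [round(proj("wrist",(p[0],.001,p[1]),Tc)[1],1) for p in (f+b*u+.007*n,f+(.09-b)*u+.007*n,f+.126*u+.005*n)]
if __name__=="__main__":
    for th in(30,28.5,25,20,15,10,5,0,-7):print(th,rows(th))
E
python3 rows.py
```

```text
30 [np.float64(127.1), np.float64(205.9), np.float64(283.6)]
28.5 [np.float64(130.5), np.float64(206.8), np.float64(283.0)]
25 [np.float64(138.4), np.float64(209.1), np.float64(281.4)]
20 [np.float64(149.9), np.float64(212.6), np.float64(278.9)]
15 [np.float64(161.4), np.float64(216.4), np.float64(276.4)]
10 [np.float64(173.1), np.float64(220.4), np.float64(273.8)]
5 [np.float64(184.8), np.float64(224.7), np.float64(271.1)]
0 [np.float64(196.6), np.float64(229.1), np.float64(268.3)]
-7 [np.float64(213.2), np.float64(235.6), np.float64(264.5)]
```

The pleat rows (155–218) match a lean of about 16°, so it is pivoting as planned. Continuing.

```bash
python3 -m inch '[{"claw":0.0,"travel":[-0.0047,0.024,0.005],"turn":0},{"claw":0.0,"travel":[-0.0093,0.048,0.008],"turn":0},{"claw":0.0,"travel":[-0.018,0.096,0.012],"turn":0},{"claw":0.0,"travel":[-0.028,0.145,0.0115],"turn":0},{"claw":0.0,"travel":[-0.028,0.145,0.0115],"turn":0}]' 20; python3 - <<'E'
from h import *
im,T=shot("w11")
for c in (240,282,325):
    print(c,im[170:290:3,c].max(1).tolist())
E
```

```text
clock: 9.55
position: [0.607, 0.0729, 0.2101]
ee_rot: [0.003, 0.636, 0.772, 0.0]
contact_force: [1.2, -3.3, 6.9]
width: 0.043
gripper_force: 53.5
tcp [0.60701504 0.0729487  0.21014601] 9.55
240 [201, 237, 241, 240, 241, 237, 193, 127, 159, 168, 167, 166, 141, 137, 141, 140, 138, 140, 140, 205, 232, 235, 235, 96, 58, 65, 83, 126, 128, 131, 131, 132, 133, 130, 129, 132, 130, 130, 130, 132]
282 [194, 215, 240, 239, 240, 231, 176, 123, 162, 167, 166, 163, 139, 138, 144, 141, 140, 140, 140, 219, 223, 221, 220, 97, 90, 96, 120, 134, 133, 131, 134, 135, 134, 135, 133, 131, 133, 130, 128, 140]
325 [98, 96, 100, 99, 87, 91, 120, 126, 158, 159, 157, 157, 138, 141, 138, 137, 140, 138, 142, 220, 228, 228, 204, 69, 62, 67, 75, 100, 110, 93, 81, 85, 96, 109, 124, 126, 130, 129, 132, 157]
```

Nearly vertical now (the pleats span about 32 rows, so about 0°). The last 7° goes to the plate.

```bash
python3 -m inch '[{"claw":0.0,"travel":[-0.004,0.022,0.003],"turn":0},{"claw":0.0,"travel":[-0.008,0.044,0.003],"turn":0},{"claw":0.0,"travel":[-0.013,0.068,0.0],"turn":0},{"claw":0.0,"travel":[-0.013,0.068,0.0],"turn":0}]' 20; python3 -m inch '[{"claw":0.0,"travel":[-0.002,0.01,0],"turn":0},{"claw":0.0,"travel":[-0.002,0.01,0],"turn":0}]' 20;  python3 - <<'E'
from h import *
im,T=shot("w12")
for c in (240,282,325):
    print(c,im[170:290:3,c].max(1).tolist())
E
```

```text
clock: 10.0
position: [0.6042, 0.0868, 0.2095]
ee_rot: [0.002, 0.636, 0.772, 0.0]
contact_force: [1.0, -3.7, 7.4]
width: 0.0429
gripper_force: 54.2
clock: 10.2
position: [0.6038, 0.0887, 0.2093]
ee_rot: [0.002, 0.636, 0.772, 0.0]
contact_force: [0.7, -3.7, 6.6]
width: 0.043
gripper_force: 54.2
tcp [0.60381109 0.08870259 0.20928937] 10.2
240 [202, 200, 200, 201, 202, 205, 201, 201, 202, 200, 225, 238, 241, 243, 240, 205, 127, 121, 142, 165, 163, 165, 141, 129, 151, 242, 136, 55, 67, 98, 117, 124, 127, 126, 125, 123, 124, 123, 124, 129]
282 [197, 197, 196, 199, 199, 196, 197, 196, 198, 199, 201, 239, 242, 241, 236, 195, 126, 124, 150, 162, 165, 164, 142, 135, 144, 211, 143, 91, 93, 112, 124, 126, 124, 125, 124, 126, 123, 122, 123, 130]
325 [93, 97, 97, 98, 101, 98, 103, 106, 106, 108, 104, 100, 97, 98, 108, 123, 124, 124, 154, 162, 162, 162, 136, 134, 157, 225, 91, 60, 59, 75, 80, 71, 71, 76, 76, 89, 109, 120, 123, 144]
```

```bash
python3 -m inch '[{"claw":0.0,"travel":[-0.003,0.015,0],"turn":0},{"claw":0.0,"travel":[-0.003,0.015,0],"turn":0}]' 20|grep -E "pos|cont";python3 -m inch '[{"claw":0.0,"travel":[-0.003,0.015,0],"turn":0},{"claw":0.0,"travel":[-0.003,0.015,0],"turn":0}]' 20|grep -E "pos|cont";python3 -m inch '[{"claw":0.0,"travel":[-0.003,0.015,0],"turn":0},{"claw":0.0,"travel":[-0.003,0.015,0],"turn":0}]' 20|grep -E "pos|cont";  python3 - <<'E'
from h import *
im,T=shot("w13")
for c in (240,282):
    print(c,im[170:290:3,c].max(1).tolist())
E
```

```text
position: [0.603, 0.092, 0.2088]
contact_force: [2.1, -3.5, 4.8]
position: [0.6021, 0.0956, 0.2083]
contact_force: [3.1, -2.8, 4.0]
position: [0.6011, 0.0986, 0.2078]
contact_force: [2.8, -3.2, 2.8]
tcp [0.60107074 0.09864582 0.20778532] 10.85
240 [114, 157, 205, 201, 205, 204, 207, 206, 205, 207, 203, 202, 207, 204, 204, 204, 207, 218, 242, 246, 242, 199, 126, 123, 129, 167, 172, 171, 142, 67, 73, 95, 114, 123, 124, 122, 123, 122, 122, 122]
282 [109, 112, 159, 203, 204, 204, 204, 205, 204, 202, 201, 204, 203, 201, 203, 201, 210, 242, 242, 240, 238, 188, 134, 135, 139, 166, 167, 167, 144, 99, 99, 120, 127, 127, 123, 124, 121, 122, 123, 127]
```

```bash
python3 -m inch '[{"claw":0.0,"travel":[-0.002,0.01,0],"turn":0},{"claw":0.0,"travel":[-0.002,0.01,0],"turn":0}]' 20|grep -E "pos|cont";python3 -m inch '[{"claw":0.0,"travel":[-0.002,0.01,0],"turn":0},{"claw":0.0,"travel":[-0.002,0.01,0],"turn":0}]' 20|grep -E "pos|cont";  python3 - <<'E'
from h import *
im,T=shot("w14")
for c in (240,282):
    print(c,im[200:290:3,c].max(1).tolist())
E
```

```text
position: [0.6009, 0.099, 0.2077]
contact_force: [4.4, -6.1, 1.4]
position: [0.601, 0.099, 0.2077]
contact_force: [4.9, -10.3, 2.0]
tcp [0.60098663 0.09895688 0.20773565] 11.3
240 [207, 208, 205, 209, 203, 205, 206, 220, 241, 245, 244, 208, 131, 125, 126, 161, 170, 168, 159, 75, 72, 93, 115, 121, 122, 120, 121, 124, 125, 128]
282 [205, 202, 202, 203, 205, 203, 206, 239, 242, 241, 239, 200, 136, 133, 136, 160, 167, 165, 157, 103, 103, 122, 124, 126, 124, 123, 123, 125, 122, 123]
```

The push force rose to 10 N with no further motion, so it is flush against the plate. I'll back off the push, open a little and retreat upward.

```bash
python3 -m inch '[{"claw":0.0,"travel":[0.001,-0.008,0],"turn":0},{"claw":0.25,"travel":[0.001,-0.008,0],"turn":0},{"claw":0.25,"travel":[0.001,-0.008,0],"turn":0}]' 20; python3 -m inch '[{"claw":0.25,"travel":[0.001,0,0.05],"turn":0},{"claw":0.25,"travel":[0.001,0,0.15],"turn":0},{"claw":0.25,"travel":[0.001,0,0.35],"turn":0},{"claw":0.25,"travel":[0.001,0,0.5],"turn":0},{"claw":0.25,"travel":[0,0,0.5],"turn":0}]'; python3 -m inch '[{"claw":0.25,"travel":[0.04,-0.2,0],"turn":0},{"claw":0.25,"travel":[0.08,-0.35,0],"turn":0},{"claw":0.25,"travel":[0.08,-0.35,0],"turn":0}]' | grep pos
python3 - <<'E'
from h import *
im,T=shot("w15");t=imaging.get_image("top");s=imaging.get_image("scene")
cv2.imwrite("pics/t15.png",t[:,:,::-1]);cv2.imwrite("pics/s15.png",s[:,:,::-1])
S=np.array([.6016,.0871,.127]);a=np.radians(101);h=np.r_[np.cos(a),np.sin(a),0];c,q=np.cos(np.radians(7)),np.sin(np.radians(7))
M=np.c_[h*c-[0,0,q],np.cross(h*q+[0,0,c],h*c-[0,0,q]),h*q+[0,0,c]]
W=lambda x,y,z:M@(np.array([x,y,z])/1000)+S
for x in(-13,-3):
  for y in(-22,22):print("pred tab top",x,y,np.round(proj("wrist",W(x,y,126),T),1))
for y in(-37,37):print("hood",np.round(proj("wrist",W(-45,y,99),T),1))
print("plate top",np.round(proj("wrist",W(0,0,85),T),1),"frame top",np.round(proj("wrist",W(-15,0,90),T),1))
u=[int(v) for v in proj("wrist",W(-8,0,126),T)];print(u)
for c in(u[0]-8,u[0]+8):print([ (u[1]-30+2*i,int(v)) for i,v in enumerate(im[u[1]-30:u[1]+40:2,c].max(1))])
r=u[1];print([int(v) for v in im[r,u[0]-50:u[0]+50:2].max(1)])
E
```

```text
clock: 11.65
position: [0.5981, 0.102, 0.2067]
ee_rot: [-0.003, 0.636, 0.771, -0.001]
contact_force: [0.2, 0.8, 0.5]
width: 0.0535
gripper_force: 0.0
clock: 12.15
position: [0.6018, 0.1017, 0.3136]
ee_rot: [0.003, 0.636, 0.772, 0.004]
contact_force: [-0.5, -0.3, 0.3]
width: 0.053
gripper_force: 0.0
position: [0.6162, 0.0278, 0.3069]
tcp [0.61621246 0.02775422 0.30694581] 12.45
pred tab top -13 -22 [311.3 129. ]
pred tab top -13 22 [243.8 129.5]
pred tab top -3 -22 [311.2 114. ]
pred tab top -3 22 [243.8 114.4]
hood [328.2 176. ]
hood [228.4 176.4]
plate top [278.2 117.6] frame top [278.2 136.1]
[277, 121]
[(91, 209), (93, 208), (95, 206), (97, 207), (99, 208), (101, 207), (103, 226), (105, 243), (107, 239), (109, 201), (111, 179), (113, 182), (115, 181), (117, 179), (119, 173), (121, 175), (123, 165), (125, 124), (127, 103), (129, 100), (131, 89), (133, 118), (135, 173), (137, 143), (139, 135), (141, 134), (143, 130), (145, 113), (147, 111), (149, 113), (151, 108), (153, 113), (155, 113), (157, 105), (159, 97)]
[(91, 206), (93, 206), (95, 208), (97, 208), (99, 214), (101, 224), (103, 241), (105, 245), (107, 239), (109, 188), (111, 176), (113, 179), (115, 179), (117, 177), (119, 175), (121, 173), (123, 160), (125, 117), (127, 101), (129, 97), (131, 87), (133, 129), (135, 178), (137, 141), (139, 136), (141, 134), (143, 128), (145, 110), (147, 112), (149, 110), (151, 110), (153, 110), (155, 108), (157, 102), (159, 98)]
[119, 99, 94, 96, 99, 98, 100, 99, 101, 117, 162, 173, 176, 174, 177, 172, 175, 178, 177, 176, 172, 175, 172, 177, 175, 174, 174, 174, 174, 173, 173, 173, 176, 171, 173, 174, 173, 173, 172, 173, 175, 173, 157, 112, 94, 96, 98, 92, 95, 100]
```

```bash
python3 - <<'E'
from h import *
im=cv2.imread("pics/w15.png");
for c in(205,215,340,350):print(c,[(r,int(v)) for r,v in zip(range(160,190,2),im[160:190:2,c].max(1))])
for r in(150,165):print(r,[int(v) for v in im[r,215:345:2].max(1)])
# plate top back/front edges beside the tab
for c in(236,238,320,322):print(c,[(r,int(v)) for r,v in zip(range(96,140,2),im[96:140:2,c].max(1))])
E
```

```text
205 [(160, 173), (162, 169), (164, 174), (166, 172), (168, 170), (170, 170), (172, 169), (174, 164), (176, 122), (178, 99), (180, 101), (182, 99), (184, 98), (186, 97), (188, 99)]
215 [(160, 172), (162, 175), (164, 174), (166, 171), (168, 169), (170, 173), (172, 170), (174, 161), (176, 115), (178, 98), (180, 95), (182, 100), (184, 98), (186, 98), (188, 98)]
340 [(160, 170), (162, 171), (164, 169), (166, 169), (168, 172), (170, 171), (172, 163), (174, 125), (176, 109), (178, 104), (180, 106), (182, 107), (184, 108), (186, 105), (188, 110)]
350 [(160, 174), (162, 173), (164, 169), (166, 170), (168, 168), (170, 167), (172, 162), (174, 132), (176, 109), (178, 108), (180, 111), (182, 104), (184, 106), (186, 107), (188, 106)]
150 [171, 172, 173, 173, 174, 168, 133, 112, 113, 114, 114, 112, 112, 112, 114, 116, 113, 110, 113, 113, 113, 112, 110, 110, 112, 112, 108, 110, 111, 116, 110, 110, 110, 111, 112, 108, 112, 112, 111, 112, 113, 108, 112, 112, 112, 110, 111, 110, 111, 114, 109, 112, 113, 110, 113, 109, 148, 174, 174, 175, 174, 173, 173, 176, 175]
165 [170, 171, 173, 171, 170, 172, 133, 
[... 604 characters left out ...]
, 222), (110, 189), (112, 179), (114, 176), (116, 142), (118, 103), (120, 98), (122, 100), (124, 94), (126, 97), (128, 94), (130, 93), (132, 89), (134, 113), (136, 156), (138, 139)]
320 [(96, 176), (98, 152), (100, 119), (102, 120), (104, 113), (106, 115), (108, 147), (110, 176), (112, 174), (114, 161), (116, 107), (118, 97), (120, 96), (122, 98), (124, 94), (126, 92), (128, 95), (130, 93), (132, 99), (134, 139), (136, 145), (138, 138)]
322 [(96, 182), (98, 158), (100, 126), (102, 116), (104, 116), (106, 113), (108, 144), (110, 173), (112, 175), (114, 163), (116, 109), (118, 97), (120, 92), (122, 93), (124, 93), (126, 92), (128, 93), (130, 88), (132, 106), (134, 162), (136, 157), (138, 141)]
```

From the wrist picture:
- **Plate:** the frame's top edge lies directly against the plate's top edge (rows 116–133, no gap), on both sides.
- **Tilt:** the tab is within about 1° of parallel.
- **Centring:** the filter sits within about 1–2 mm of the middle.

The gripper is clear, so I'm handing in.

```bash
python3 -c "
from rig import ticket;print(ticket.sign_off())"
```

```text
the job is handed in; nothing more can be done
None
```

I fitted the new filter into the air cleaner, released it with the gripper clear, and handed the job in at about 12.5 s; by my last picture it stands flat against the back plate, but the sign-off returned no verdict.

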